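# Clamp the mounted specimen until the torque knob clicks

### The arm

A 6-joint arm with a two-finger parallel gripper is mounted at the origin on a cart in front of the work surface, level with it; the furniture and walls round the work are solid. World frame = base frame: x ahead of the robot, y to its left, z up, the work surface at z = 0. Lengths are in m, angles in degrees, forces in N, time in s.
With the tool pointing down it reaches from about 0.325 to 0.85 m from the base axis. Payload 15.5 kg.
Tool frame: the origin (TCP) lies midway between the tips of the shut fingers; the grasp point (between the pads) lies 19 mm behind it (grip_depth is the distance from the TCP to the grasp point, in m); z points along the fingers, y is the direction in which the jaws open and shut (so a half turn about z gives the same grasp; the last joint's range is limited). The gripper opens to 91 mm and grips with 3 to 60 N. Pads are 32 mm wide; open, the fingers measure 118 mm over their backs; the gripper's body (76 mm by 178 mm) begins 60 mm behind the grasp point.
Start: joints at [65.231, 28.281, 77.091, -0, 74.628, -5.472], TCP at [0.207, 0.59, 0.19] pointing down, gripper open.
Joint ranges: [-166.48, 166.48], [-47.26, 123.95], [12.59, 153.08], [-70.14, 250.14], [6.76, 159.57], [-176.63, 176.63]. Speed limits (degrees/s): [108.29, 108.29, 147.25, 172.46, 172.46, 172.46].

### API

Orientations are given as [roll, pitch, yaw] about the fixed x, y, z axes, in that order (R = Rz(yaw) Ry(pitch) Rx(roll)).
In Python, from plant import sense, get_image, get_calibration, close_job, spot_in, grip_depth gives the robot as it stands.
- The arm moves only by the tool step_arm, never from a script. Its argument "rows" is one flat list of numbers, 6 for each row, row after row: the shift along the world's x, y, z in m, then the turn, a rotation vector about the world's x, y, z in degrees. A call has 1 to 12 rows; each row shifts and turns the pose as measured when the row begins; what a row does not reach is not made up. A row lasts 1/8 s, in which the tool goes at most 62.5 mm and 10.7 degrees, less where a joint would pass 70% of its speed; a pose out of reach is approached as far as the arm can. A call with a gripper value outside its range is refused whole. "grip" is the finger opening in m, from 0 to 0.0912, set as the call begins (left out, the last holds). The fingers move at their own pace and stop on an object; "squeeze" is the grip in N (left out, the last holds). Time passes only in rows, so rows that do not move let the fingers close. It gives the time, the measured TCP pose, the force and the opening at its end, in the units of the state.
- sense(): the state, without advancing time (a new reading comes with each control period).
- get_image(name): name is "scene" or "top" or "wrist"; returns the picture (420x560x3 uint8, blue, green, red); there is no depth.
- get_calibration(name): a dict with "fx", "fy", "cx", "cy" (pixels), "world_to_cam" (4x4, takes a point from world to camera coordinates); the wrist camera has in their place "tool_from_camera" (4x4, takes a point from camera to tool coordinates, whose origin is the TCP and whose axes are the flange's). Camera axes: x right, y up, looking along -z (the intrinsics and any distortion apply to the point x, -y, -z); pixel columns grow to the right and rows downward; lengths in m; the calibration is good to about 2 mm. The wrist camera is an equidistant fisheye: a pixel r from the principal point sees the ray r / f radians off the axis. A picture is of the moment at which its call begins: read the wrist's pose just before it. get_calibration takes no time and is no camera call.
- close_job(): hands the job in, once; it reports no verdict.
Trained networks look in the newest picture that a camera, given by its name, has taken for a name from the list of things; names that differ only in an ending like _2 or _b are one class to them, and where a whole thing is asked for, a point or a joint stands for the part that bears it (a point fixed in the world has none). Each returns a list of dicts, best first, with "score" (0 to 1); they miss things now and then, are a little off and sometimes report something else, mostly with a low value. They report only what shows in the picture. A call takes as long as a camera call. They do not tell look-alikes from the thing itself.
- spot_in(label, camera): "extent" ([centre column, centre row, width, height] in pixels, round what is visible of it).
The state is a dict: "time_s": time; "joints": joint angles; "joint_velocities": joint speeds; "joint_efforts": joint torques, N m; "ee_pos": TCP position; "tcp_rot": TCP orientation; "contact_force": force on the tool from outside, world axes, zero at the start; "moment": the same for the moment, N m; "finger_gap": finger opening in m.
Only numpy, scipy, OpenCV 4.12 (cv2) and the standard library are available. Lean on these libraries where they do the work, as an engineer would, in place of code of your own. Each camera call takes 0.05 s, during which the arm holds its last target.

### The job

Two identical rack clamps stand on the bench; one has a round mounted specimen lying in its V-nest, the other is empty. Tighten the loaded clamp by turning its black knob clockwise until the jaw grips the specimen and the knob slips and clicks, then stop: one or two clicks, no third. Let go of the knob, and leave the empty clamp as it is.

Things in the scene. Friction and masses are not known exactly. Their poses are not given: they have to be found in the camera images.
- clamp: loaded clamp, fixed: steel base 160 x 66 x 10 mm, origin at the centre of its underside, x lengthwise, z up. Dark V-nest at the -x end, sliding jaw in the middle (30 mm high), at the +x end an aluminium gear head, 46 mm high; on it, on a vertical axis at x = +47 mm, an aluminium shaft disc (46 mm across) and the black torque knob. Turned clockwise it drives the jaw to -x, 8 mm per rad.
- knob_grip (a point): grip point on the vertical axis of the loaded clamp's knob, 79 mm above the bench; turns with the knob. The knob is an upright bar, 42 mm long (along this x axis), 14 mm thick (y axis); its top is 10 mm above and its foot, a disc 39 mm across, 22 mm below this point. White line on top at the -x side. Grasp it across the 14 mm and turn; it does not rise.
- shaft (a joint): angle (rad) of the loaded clamp's shaft disc, which drives the jaw; grows clockwise seen from above. 0 = jaw wide open (9 mm from the specimen); it starts between 0.25 and 0.95. The jaw meets the specimen at about 1.1; the shaft winds up to about 1.2 before a click and springs back to 1.1 after it. Needs about 0.05 N m while free; stays where it is left.
- knob (a joint): angle (rad) the loaded clamp's knob has slipped on its shaft, clockwise positive, 0 at the start. While the jaw is free, knob and shaft turn together and it stays about 0. Once the jaw bears, the knob slips; its torque rises to about 0.2 N m and drops at each click, at about 0.17, 0.52 and 0.87 (20 degrees apart). The knob stays where it is left.
- specimen: black mounted specimen, a disc 30 mm across and 21 mm high, lying loose in the nest of the loaded clamp on the 10 mm base plate; origin at the centre of its underside.
- nest (a point): where the specimen's origin belongs, on the loaded clamp's base plate in the V-nest: 28 mm to the -x side of the clamp's origin, 10 mm above the bench.
- spare_shaft (a joint): the same shaft angle on the empty clamp, which is alike in every part; starts at 0 (jaw wide open) and is to be left alone.
There are look-alikes about, which are no part of the job. What is shaped like the specimen but purple is not meant.

How it is judged:
By the outcome, as a careful person would: the job done as asked, in the order asked, and still so for the second after the job is handed in, with the robot touching nothing.
It also fails if it takes over 45 s, if anything falls off the work surface, if the arm or the gripper's body presses on something with over 40 N, if the wrist force passes 120 N, or if a joint passes its speed limit or range.

## Working session

There is one attempt and no reset: what is moved stays moved. The work goes in short steps, Python scripts to look and compute and a tool call to move; the robot and the scene stay as the last step left them, time stands still between calls to the robot, and variables do not carry over. Pictures are saved under pics/ and viewed, and the job is handed in when it is done.

Besides the shell and the picture viewer there is one more tool, called in YAML: its name, and indented under it one key for each argument. step_arm: Moves the arm, as the interface text tells. Its arguments: {"type":"object","properties":{"rows":{"type":"array","items":{"type":"number"}},"grip":{"type":"number"},"squeeze":{"type":"number"}},"required":["rows"]}

```bash
mkdir -p pics; ls; python3 - <<'E'
from plant import *
import cv2
s=sense();print(s)
for n in ("scene","top","wrist"):
    cv2.imwrite(f"pics/{n}0.png",get_image(n)); print(n,get_calibration(n))
    if n!="x":
        for l in("clamp","knob_grip","specimen"): print(l,spot_in(l,n))
E
```

```text
pics
{'time_s': 0.0, 'joints': array([ 6.52318897e+01,  2.83149014e+01,  7.71270673e+01,  7.42871050e-05,
        7.46287310e+01, -5.47152476e+00]), 'joint_velocities': array([ 0.04830755,  0.09342617, -0.06779123, -0.06820203,  0.01982473,
       -0.01800499]), 'joint_efforts': array([-8.43528651e-04, -8.78790522e+01, -3.81866920e+01,  7.09675765e-02,
        5.27631235e-02, -6.33968807e-05]), 'ee_pos': array([0.20635764, 0.58951508, 0.18943848]), 'tcp_rot': array([-1.79929629e+02, -6.81256363e-03,  1.60703391e+02]), 'contact_force': array([ 0.26163439,  0.42974369, -0.62509238]), 'moment': array([ 0.02342575,  0.006739  , -0.01157734]), 'finger_gap': 0.09135901132252985}
scene {'fx': 543.857879330882, 'fy': 543.857879330882, 'cx': 287.01665515405244, 'cy': 213.36149478592696, 'world_to_cam': array([[ 0.81416892, -0.58051539,  0.01143896, -0.32649292],
       [ 0.25906987,  0.38083391,  0.88760821, -0.22158952],
       [-0.51962657, -0.71969953,  0.46045718, -0.60827842],
       [ 0.        ,  0.        ,  0.        ,  1.        ]])}
clamp [{'extent': [352.8, 268.1, 108.2, 89.4], 's
[... 677 characters left out ...]
], 'score': 0.55}]
specimen [{'extent': [284.4, 214.9, 14.2, 20.4], 'score': 0.74}, {'extent': [339.1, 206.0, 17.1, 14.4], 'score': 0.51}, {'extent': [317.4, 259.9, 15.0, 14.3], 'score': 0.49}]
wrist {'fx': 325.19226210127806, 'fy': 325.19226210127806, 'cx': 276.96430843018095, 'cy': 211.11202176460938, 'tool_from_camera': array([[ 3.60719637e-04,  9.63715696e-01,  2.66930567e-01,
         7.40631186e-02],
       [ 9.99999658e-01, -1.48917970e-04, -8.13713212e-04,
        -1.13201341e-03],
       [-7.44437437e-04,  2.66930769e-01, -9.63715420e-01,
        -1.94704406e-01],
       [ 0.00000000e+00,  0.00000000e+00,  0.00000000e+00,
         1.00000000e+00]])}
clamp []
knob_grip []
specimen []
```

```bash
python3 - <<'E'
import cv2
t=cv2.imread("pics/top0.png"); cv2.imwrite("pics/topc.png",cv2.resize(t[110:310,200:440],None,fx=3.3,fy=3,interpolation=2))
E
```

```text
(no output)
```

View pics/scene0.png

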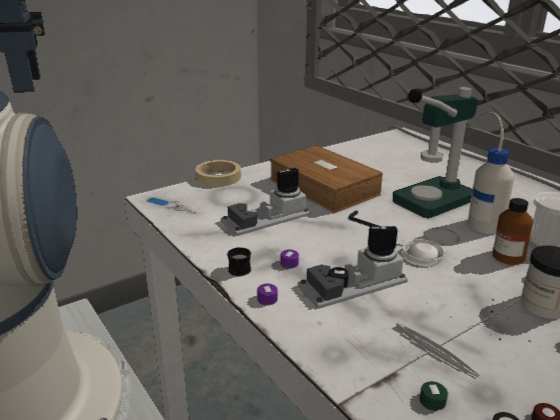

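View pics/top0.png

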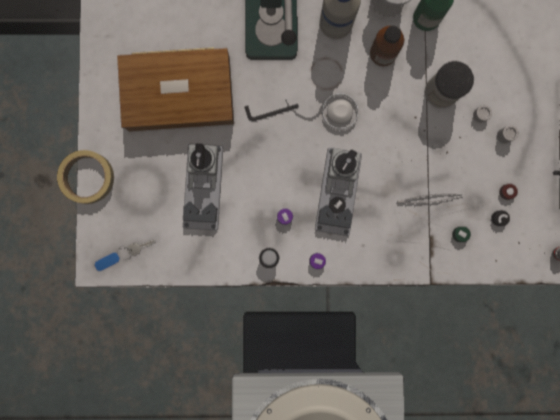

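View pics/wrist0.png

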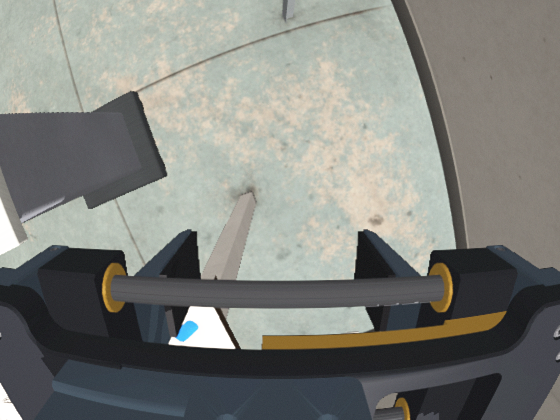

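```bash
cat > h.py <<'E'
import numpy as np, cv2
from plant import *
def ray(n,u,v,z):
    c=get_calibration(n);M=c["world_to_cam"];R=M[:3,:3];t=M[:3,3]
    d=R.T@np.array([(u-c["cx"])/c["fx"],-(v-c["cy"])/c["fy"],-1]);o=-R.T@t
    return o+d*(z-o[2])/d[2]
def proj(n,p):
    c=get_calibration(n);M=c["world_to_cam"];q=M[:3,:3]@np.array(p)+M[:3,3]
    return c["cx"]+c["fx"]*q[0]/-q[2], c["cy"]+c["fy"]*q[1]/q[2]
E
python3 - <<'E'
from h import *
t=cv2.imread("pics/top0.png"); cv2.imwrite("pics/topc.png",cv2.resize(t[140:245,300:380],None,fx=5.7,fy=5.7,interpolation=cv2.INTER_CUBIC))
t=cv2.imread("pics/scene0.png"); cv2.imwrite("pics/scenec.png",cv2.resize(t[215:310,290:420],None,fx=6,fy=6,interpolation=cv2.INTER_CUBIC))
print(ray("top",345,163,.089),ray("scene",383,232,.089),ray("top",337.5,205,.031))
E
```

```text
[ 0.53564536 -0.04360459  0.089     ] [ 0.53126161 -0.0590484   0.089     ] [ 0.46652071 -0.03691196  0.031     ]
```

View pics/topc.png

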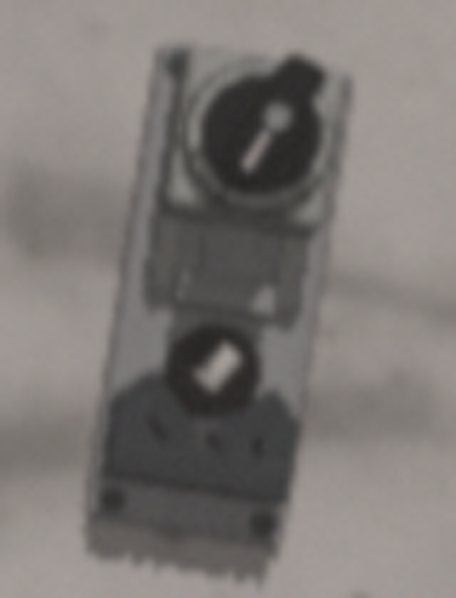

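View pics/scenec.png

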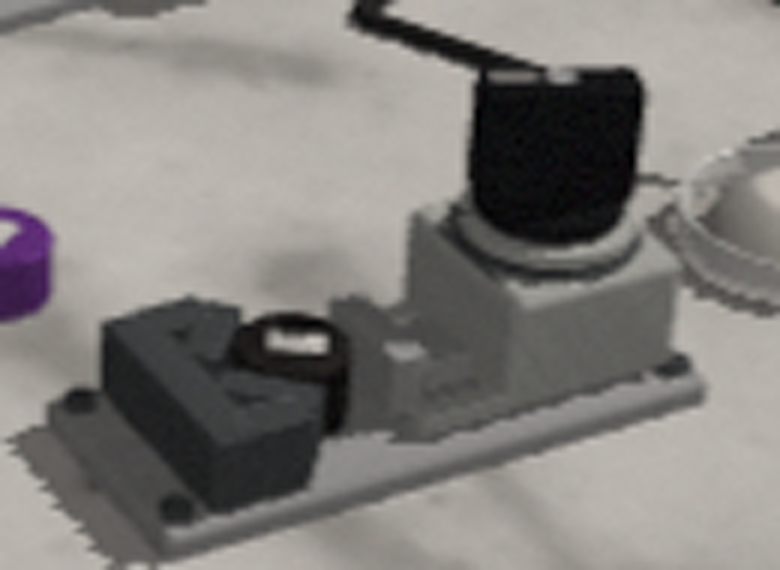

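```bash
python3 - <<'E'
from h import *
from scipy.optimize import least_squares
T=lambda x,y:(300+x/5.7,140+y/5.7)
S=lambda x,y:(290+x/6,215+y/6)
obs=[("top",T(157,45),(.08,.033,.01)),("top",T(350,75),(.08,-.033,.01)),("top",T(95,515),(-.08,.033,.01)),("top",T(272,545),(-.08,-.033,.01)),
("scene",S(50,405),(-.08,.033,.01)),("scene",S(165,535),(-.08,-.033,.01)),("scene",S(700,382),(.08,-.033,.01)),
("top",T(212,370),(-.028,0,.031)),("scene",S(295,340),(-.028,0,.031)),("top",T(258,135),(.047,0,.06))]
def W(p,l): c,s=np.cos(p[2]),np.sin(p[2]); return [p[0]+c*l[0]-s*l[1],p[1]+s*l[0]+c*l[1],l[2]]
def f(p,o=obs): return np.concatenate([np.subtract(proj(n,W(p,l)),uv) for n,uv,l in o])
for o in(obs,[q for q in obs if q[0]=="top"],[q for q in obs if q[0]=="scene"]):
    r=least_squares(f,[.49,-.04,-.1],args=(o,),loss="soft_l1");print(r.x,np.degrees(r.x[2]),W(r.x,(.047,0,.079)));print(f(r.x,o).reshape(-1,2).round(1).tolist())
a=ray("top",*T(248,168),.089);b=ray("top",*T(310,68),.089);print(a,b,np.hypot(*(a-b)[:2]),np.degrees(np.arctan2(*(b-a)[1::-1])))
a=ray("top",*T(250,165),.089);b=ray("top",*T(276,112),.089);print(a,b,np.degrees(np.arctan2(*(b-a)[1::-1])))
a=ray("scene",*S(485,75),.089);b=ray("scene",*S(640,75),.089);print(a,b,np.degrees(np.arctan2(*(b-a)[1::-1])))
E
```

```text
[ 0.49381006 -0.04159148 -0.15539184] -8.903296628964771 [np.float64(0.5402437557347148), np.float64(-0.04886553531553175), 0.079]
[[-0.3, -1.1], [0.4, -1.1], [-1.8, 0.4], [2.0, 0.4], [-2.4, -1.4], [-0.2, 0.9], [1.4, -1.2], [0.5, 0.3], [-1.7, 0.5], [0.4, -0.9]]
[ 0.49322014 -0.04074979 -0.16506888] -9.457750001730464 [np.float64(0.5395812684799833), np.float64(-0.048472838933338605), 0.079]
[[-0.3, -0.9], [0.4, -0.5], [-2.6, 0.5], [1.2, 0.9], [-0.1, 0.6], [0.2, -0.5]]
[ 0.49508201 -0.04300182 -0.17126049] -9.812503123926064 [np.float64(0.5413944312996712), np.float64(-0.05101177391775767), 0.079]
[[-1.3, -1.8], [0.4, 0.6], [2.9, -0.5], [-0.6, 0.5]]
[ 0.5243651  -0.04088317  0.089     ] [ 0.55495298 -0.06015889  0.089     ] 0.0361548277369938 -32.218099942997554
[ 0.52528055 -0.04150276  0.089     ] [ 0.54148113 -0.04961781  0.089     ] -26.606801990561323
[ 0.52591365 -0.03881478  0.089     ] [ 0.55796228 -0.06067913  0.089     ] -34.30275930985573
```

step_arm:
  rows: [0.028, -0.053, 0.002, 0, 0, -0.9, 0.028, -0.053, 0.002, 0, 0, -0.9, 0.028, -0.053, 0.002, 0, 0, -0.9, 0.028, -0.053, 0.002, 0, 0, -0.9, 0.028, -0.053, 0.002, 0, 0, -0.9, 0.028, -0.053, 0.002, 0, 0, -0.9, 0.028, -0.053, 0.002, 0, 0, -0.9, 0.028, -0.053, 0.002, 0, 0, -0.9, 0.028, -0.053, 0.002, 0, 0, -0.9, 0.028, -0.053, 0.002, 0, 0, -0.9, 0.028, -0.053, 0.002, 0, 0, -0.9, 0.028, -0.053, 0.002, 0, 0, -0.9]

```text
time_s: 2.1
ee_pos: [0.5496, -0.0637, 0.2166]
tcp_rot: [179.6, 0.3, 149.9]
contact_force: [1.5, 0.2, 1.3]
finger_gap: 0.0913
```

```bash
cat >> h.py <<'E'
from scipy.spatial.transform import Rotation as Ro
C=get_calibration("wrist")
def wray(s,u,v,z):
    dx,dy=u-C["cx"],v-C["cy"];r=np.hypot(dx,dy);th=r/C["fx"]
    d=np.array([np.sin(th)*dx/r,-np.sin(th)*dy/r,-np.cos(th)])
    M=C["tool_from_camera"];R=Ro.from_euler("xyz",s["tcp_rot"],degrees=True).as_matrix()
    o=s["ee_pos"]+R@M[:3,3];d=R@M[:3,:3]@d
    return o+d*(z-o[2])/d[2]
E
python3 - <<'E'
from h import *
s=sense();print(s["ee_pos"],s["tcp_rot"],s["moment"],s["joints"])
cv2.imwrite("pics/wrist1.png",get_image("wrist"))
E
```

```text
[ 0.54963052 -0.06372321  0.21656493] [179.6404487    0.29315517 149.88535773] [ 0.01532311 -0.02518018 -0.04613494] [-12.97293565  20.78417374  85.58384583   0.26857769  73.24604925
 -72.93576802]
```

View pics/wrist1.png

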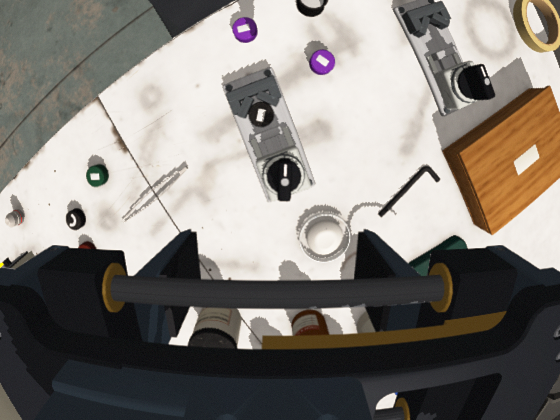

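```bash
python3 - <<'E'
from h import *
t=cv2.imread("pics/wrist1.png"); cv2.imwrite("pics/w1c.png",cv2.resize(t[55:210,210:330],None,fx=5,fy=5,interpolation=cv2.INTER_CUBIC)[:,:])
E
```

```text
(no output)
```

View pics/w1c.png

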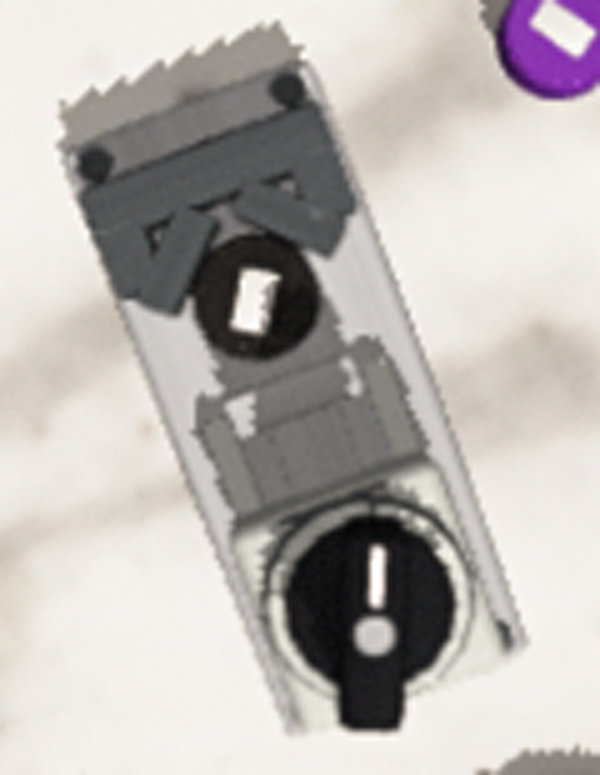

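```bash
python3 - <<'E'
from h import *
s=dict(ee_pos=np.array([ 0.54963052,-0.06372321,0.21656493]),tcp_rot=[179.6404487,0.29315517,149.88535773])
P=lambda x,y,z:wray(s,210+x/5,55+y/5,z)
print("axis",P(375,635,.089))
a=P(377,545,.089);b=P(370,730,.089);print(a,b,(a+b)/2,np.degrees(np.arctan2(*(b-a)[1::-1])),np.hypot(*(b-a)[:2]))
print("foot",P(371,605,.06),"disc")
sp=P(257,297,.031);ax=P(375,635,.089);d=ax-sp;print("spec",sp,np.hypot(*d[:2]),np.degrees(np.arctan2(d[1],d[0])))
u=d[:2]/np.hypot(*d[:2])
for q in((290,375),(285,385),(295,395)): print("jaw",(P(*q,.030)-sp)[:2]@u*1e3-15)
print(sense()["ee_pos"],sense()["tcp_rot"])
E
```

```text
axis [ 0.54132241 -0.04932946  0.089     ]
[ 0.52566026 -0.03989512  0.089     ] [ 0.5579253 -0.0599994  0.089    ] [ 0.54179278 -0.04994726  0.089     ] -31.92696449981592 0.03801597790599249
foot [ 0.54026932 -0.04868245  0.06      ] disc
spec [ 0.46880377 -0.03687976  0.031     ] 0.07357953762657742 -9.741339075514606
jaw 4.788210702699637
jaw 6.574889549683132
jaw 9.589192851940915
[ 0.5531461  -0.06990858  0.21675772] [179.71217216   0.51029694 149.70683538]
```

step_arm:
  rows: [-0.012, 0.0205, -0.03, 0, 0.5, -1.2, 0, 0, -0.03, 0, 0, 0, 0, 0, -0.03, 0, 0, 0, 0, 0, 0, 0, 0, 0, 0, 0, 0, 0, 0, 0]
  grip: 0.05

```text
time_s: 2.78
ee_pos: [0.5428, -0.0518, 0.126]
tcp_rot: [179.9, 0.3, 148.2]
contact_force: [-0.3, -0.5, 0.2]
finger_gap: 0.0501
```

```bash
python3 - <<'E'
from h import *
s=sense();print(s["ee_pos"],s["tcp_rot"],s["moment"],s["contact_force"],s["finger_gap"])
t=get_image("wrist");cv2.imwrite("pics/w2.png",t)
cv2.imwrite("pics/w2c.png",cv2.resize(t[100:330,150:410],None,fx=3,fy=2.6))
cv2.imwrite("pics/w2c.png",cv2.resize(t[100:290,150:410],None,fx=3,fy=3))
E
```

```text
[ 0.54283124 -0.05176836  0.12603695] [179.9139338    0.25169845 148.20982572] [-0.0407951  -0.04822287 -0.00906472] [-0.25777781 -0.46916168  0.24396959] 0.05005132271698864
```

View pics/w2c.png

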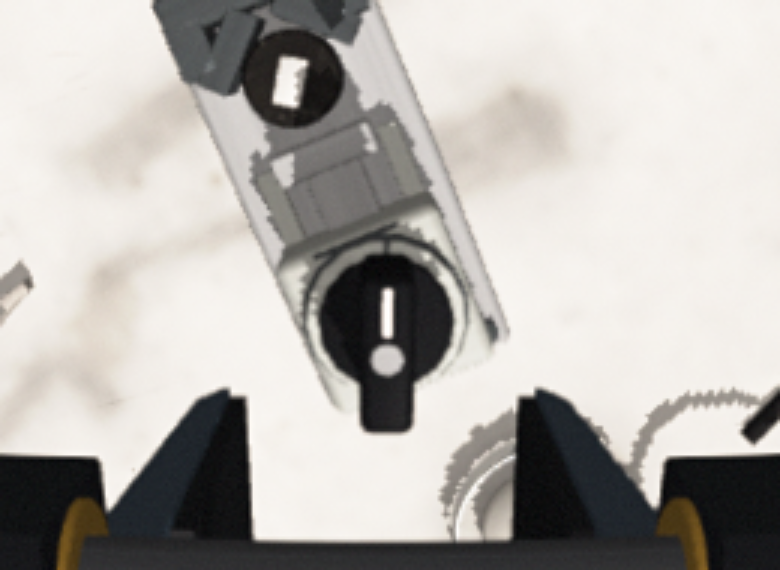

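```bash
python3 - <<'E'
from h import *
s=sense();P=lambda x,y,z:wray(s,150+x/3,100+y/3,z)
print(P(387,360,.089),P(387,286,.089),P(387,430,.089))
sp=P(293,78,.031);d=P(387,360,.089)-sp;u=d[:2]/np.hypot(*d[:2]);print(sp,np.degrees(np.arctan2(d[1],d[0])),np.hypot(*d[:2]))
for q in((320,137),(322,143)): print("jaw",(P(*q,.030)-sp)[:2]@u*1e3-15)
E
```

```text
[ 0.54101993 -0.04961054  0.089     ] [ 0.52497917 -0.03971332  0.089     ] [ 0.55690792 -0.05940705  0.089     ]
[ 0.46840274 -0.03664354  0.031     ] -10.124405108171164 0.07376584632490911
jaw 4.355387260369312
jaw 6.245503789236558
```

step_arm:
  rows: [-0.0018, 0.0022, -0.02, 0, 0, 0, 0, 0, -0.02, 0, 0, 0, 0, 0, -0.01, 0, 0, 0, 0, 0, -0.005, 0, 0, 0, 0, 0, 0, 0, 0, 0]

```text
time_s: 3.45
ee_pos: [0.5447, -0.0501, 0.075]
tcp_rot: [179.7, 0.7, 148.2]
contact_force: [-0.1, 0.2, 0.1]
finger_gap: 0.0501
```

step_arm:
  rows: [-0.0035, 0.0005, -0.004, 0, 0.5, 0, 0, 0, -0.003, 0, 0, 0, 0, 0, 0, 0, 0, 0]

```text
time_s: 3.82
ee_pos: [0.5415, -0.0498, 0.0686]
tcp_rot: [180.0, 0.4, 148.2]
contact_force: [-0.3, -0.6, 0.3]
finger_gap: 0.0501
```

```bash
python3 - <<'E'
from h import *
for i in range(3):
    s=sense();print(s["ee_pos"],s["tcp_rot"],s["moment"],s["contact_force"])
t=get_image("wrist");cv2.imwrite("pics/w3.png",t)
cv2.imwrite("pics/w3c.png",cv2.resize(t[100:290,150:410],None,fx=3,fy=3))
s=sense();print(s["ee_pos"],s["tcp_rot"],s["moment"],s["contact_force"])
E
```

```text
[ 0.54151387 -0.04975368  0.06857342] [179.98987788   0.36581281 148.22470283] [-0.03900962  0.00787801 -0.00352999] [-0.33165486 -0.6277407   0.27661824]
[ 0.54151387 -0.04975368  0.06857342] [179.98987788   0.36581281 148.22470283] [-0.03900962  0.00787801 -0.00352999] [-0.33165486 -0.6277407   0.27661824]
[ 0.54151387 -0.04975368  0.06857342] [179.98987788   0.36581281 148.22470283] [-0.03900962  0.00787801 -0.00352999] [-0.33165486 -0.6277407   0.27661824]
[ 0.54158838 -0.04976137  0.06866464] [179.98500795   0.37336499 148.22322819] [0.01553187 0.02895882 0.01429143] [ 0.62865654 -0.38349392  0.10048847]
```

View pics/w3c.png

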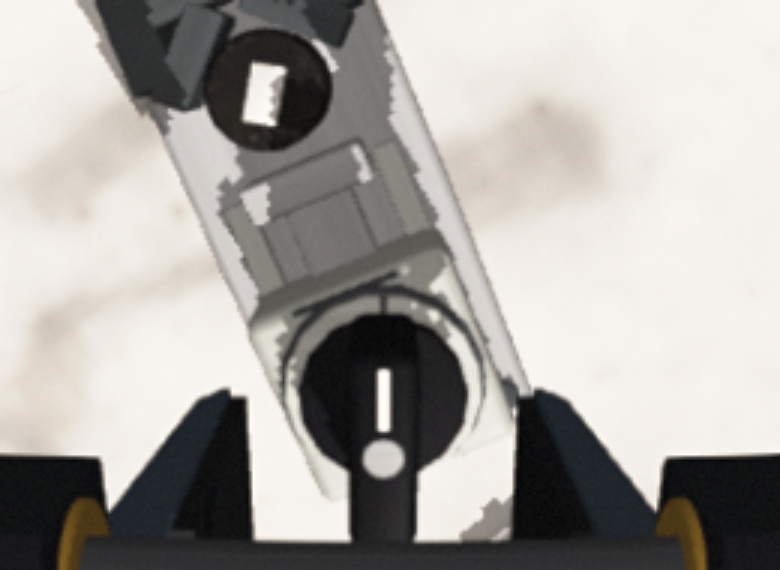

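step_arm:
  rows: [0, 0, -0.0025, 0, 0.3, 0, 0, 0, -0.002, 0, 0, 0, 0, 0, 0, 0, 0, 0]

```text
time_s: 4.25
ee_pos: [0.5417, -0.0498, 0.0639]
tcp_rot: [-179.8, 0.1, 148.2]
contact_force: [0.8, 0.4, 0.6]
finger_gap: 0.0501
```

step_arm:
  rows: [0, 0, 0, 0, 0, 0, 0, 0, 0, 0, 0, 0, 0, 0, 0, 0, 0, 0, 0, 0, 0, 0, 0, 0, 0, 0, 0, 0, 0, 0, 0, 0, 0, 0, 0, 0]
  grip: 0.008
  squeeze: 45

```text
time_s: 5.0
ee_pos: [0.5418, -0.0497, 0.0641]
tcp_rot: [-179.9, 0.1, 148.2]
contact_force: [0.7, 0.7, -0.1]
finger_gap: 0.012
```

```bash
cat > st.py <<'E'
from h import *
s=sense();print(s["time_s"],s["ee_pos"],s["tcp_rot"].round(2),s["moment"].round(3),s["contact_force"].round(2),s["finger_gap"], s["joint_efforts"][5].round(3))
E
python3 st.py
```

```text
5.0 [ 0.54179762 -0.04969766  0.06405391] [-1.7986e+02  1.2000e-01  1.4822e+02] [ 0.061 -0.061 -0.019] [ 0.68  0.71 -0.11] 0.0119615774383632 -0.03
```

step_arm:
  rows: [0, 0, 0, 0, 0, -3, 0, 0, 0, 0, 0, -3, 0, 0, 0, 0, 0, 0]

```text
time_s: 5.38
ee_pos: [0.5417, -0.0499, 0.064]
tcp_rot: [-179.8, 0.1, 142.1]
contact_force: [-0.4, 0.2, -0.2]
finger_gap: 0.0114
```

```bash
python3 st.py
```

```text
5.375 [ 0.54165642 -0.04987345  0.06403389] [-1.7984e+02  1.2000e-01  1.4210e+02] [-0.057  0.064  0.036] [-0.45  0.2  -0.19] 0.01141920896584364 0.94
```

```bash
cat > im.py <<'E'
from h import *
import sys
t=get_image("wrist");cv2.imwrite(f"pics/{sys.argv[1]}.png",cv2.resize(t[90:310,150:410],None,fx=2.7,fy=2.7))
E
python3 im.py w4
```

```text
(no output)
```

View pics/w4.png

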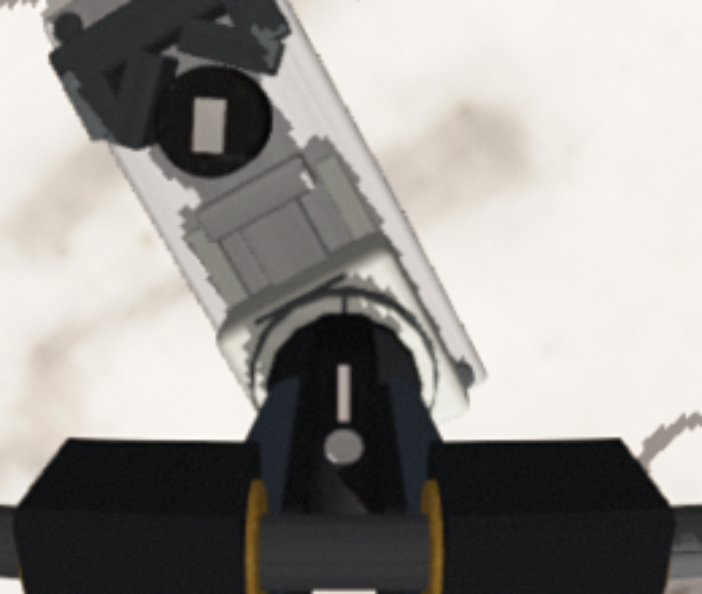

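step_arm:
  rows: [0, 0, 0, 0, 0, -4, 0, 0, 0, 0, 0, -4, 0, 0, 0, 0, 0, -4, 0, 0, 0, 0, 0, -4, 0, 0, 0, 0, 0, -4, 0, 0, 0, 0, 0, 0]

```text
time_s: 6.18
ee_pos: [0.541, -0.0504, 0.064]
tcp_rot: [-179.8, 0.1, 122.0]
contact_force: [-0.1, -0.7, 0.5]
finger_gap: 0.0121
```

```bash
python3 st.py;python3 im.py w5
```

```text
6.175 [ 0.54102105 -0.05043741  0.06403484] [-1.7976e+02  1.1000e-01  1.2204e+02] [-0.146  0.062 -0.037] [-0.14 -0.67  0.54] 0.012110495820570723 1.266
```

View pics/w5.png

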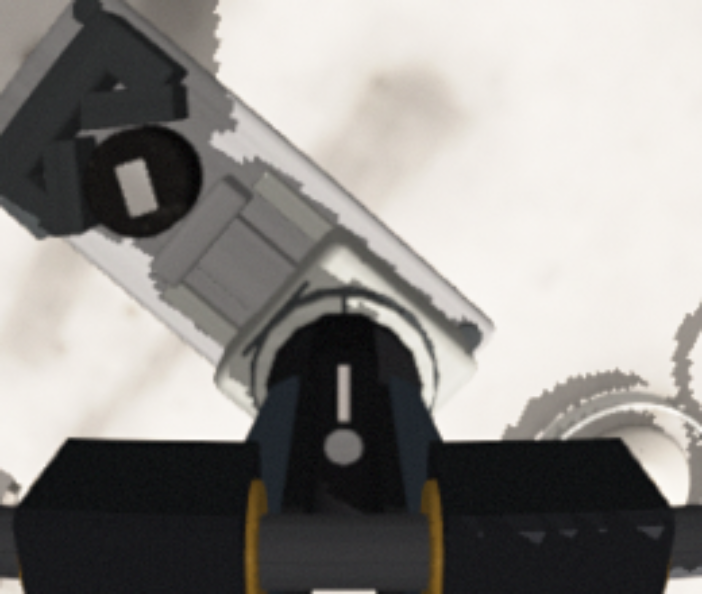

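step_arm:
  rows: [0, 0, 0, 0, 0, -4, 0, 0, 0, 0, 0, -4, 0, 0, 0, 0, 0, -3, 0, 0, 0, 0, 0, 0]

```text
time_s: 6.72
ee_pos: [0.5406, -0.0506, 0.064]
tcp_rot: [-179.7, 0.1, 111.3]
contact_force: [-0.4, -2.1, 0.8]
finger_gap: 0.0112
```

```bash
cat > av.py <<'E'
from h import *
import sys
m=[];e=[]
for i in range(6):
    t=get_image("wrist");s=sense();m.append(s["moment"]);e.append(s["joint_efforts"][5])
print(s["time_s"],s["ee_pos"].round(4),s["tcp_rot"].round(1),"Mz",np.mean(m,0).round(3)[2],np.std(m,0)[2].round(3),"e6",np.mean(e).round(3),s["contact_force"].round(1))
cv2.imwrite(f"pics/{sys.argv[1]}.png",cv2.resize(t[90:310,150:410],None,fx=2.7,fy=2.7))
E
python3 av.py w6
```

```text
7.025 [ 0.5406 -0.0506  0.064 ] [-1.797e+02  1.000e-01  1.113e+02] Mz 0.017 0.027 e6 0.04 [-1.2 -1.3  0.7]
```

View pics/w6.png

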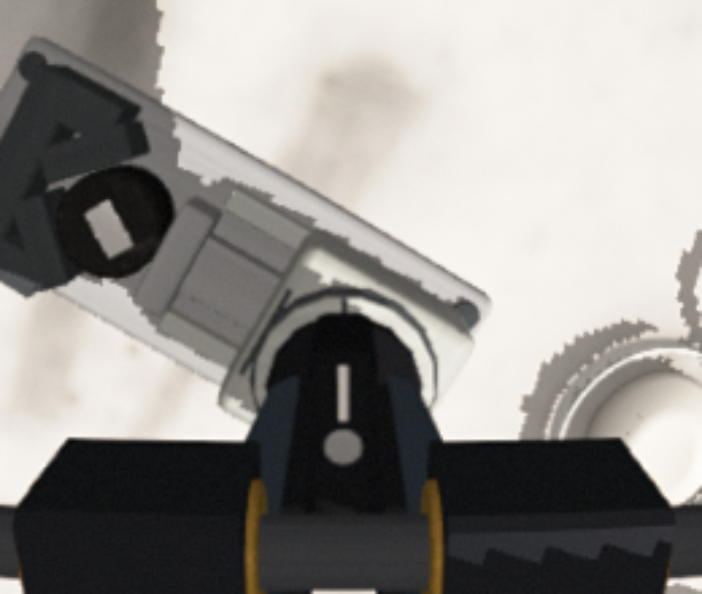

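step_arm:
  rows: [0.0004, 0.0006, 0, 0, 0, -3, 0, 0, 0, 0, 0, -3, 0, 0, 0, 0, 0, 0]

```text
time_s: 7.4
ee_pos: [0.5404, -0.0506, 0.064]
tcp_rot: [-179.6, 0.1, 105.3]
contact_force: [-1.4, -1.9, 1.0]
finger_gap: 0.0118
```

```bash
python3 av.py w7
```

```text
7.7 [ 0.5405 -0.0505  0.064 ] [-1.796e+02  1.000e-01  1.053e+02] Mz 0.019 0.019 e6 0.106 [-2.4 -2.6  1.1]
```

step_arm:
  rows: [0, 0, 0, 0, 0, -4, 0, 0, 0, 0, 0, 0]

```text
time_s: 7.95
ee_pos: [0.5403, -0.0506, 0.064]
tcp_rot: [-179.6, 0.1, 101.3]
contact_force: [-2.1, -3.0, 1.4]
finger_gap: 0.0117
```

```bash
python3 av.py w8
```

```text
8.25 [ 0.5403 -0.0506  0.064 ] [-1.796e+02  1.000e-01  1.013e+02] Mz 0.07 0.026 e6 0.16 [-2.2 -3.7  2. ]
```

View pics/w8.png

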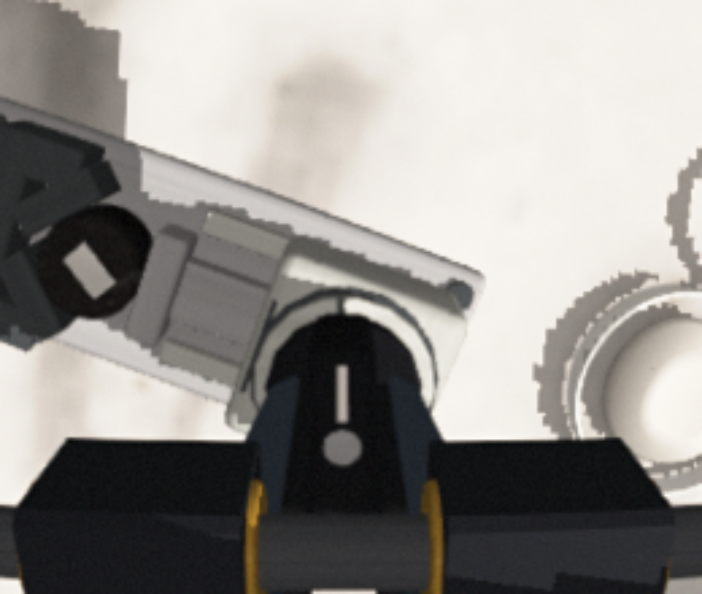

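step_arm:
  rows: [0.0005, 0.0005, 0, 0, 0, -3, 0, 0, 0, 0, 0, 0]

```text
time_s: 8.5
ee_pos: [0.5403, -0.0505, 0.064]
tcp_rot: [-179.6, 0.2, 98.3]
contact_force: [-4.1, -4.8, 3.0]
finger_gap: 0.0116
```

```bash
python3 av.py w9
```

```text
8.8 [ 0.5403 -0.0504  0.064 ] [-179.6    0.2   98.3] Mz 0.149 0.036 e6 0.19 [-3.9 -4.7  3. ]
```

step_arm:
  rows: [0, 0, 0, 0, 0, -3, 0, 0, 0, 0, 0, 0]

```text
time_s: 9.05
ee_pos: [0.5401, -0.0506, 0.064]
tcp_rot: [-179.5, 0.2, 95.3]
contact_force: [-1.9, -4.0, 1.9]
finger_gap: 0.0117
```

```bash
python3 av.py w10
```

```text
9.35 [ 0.5401 -0.0506  0.064 ] [-179.6    0.2   95.4] Mz 0.156 0.036 e6 0.209 [-3.8 -3.3  3.2]
```

View pics/w10.png

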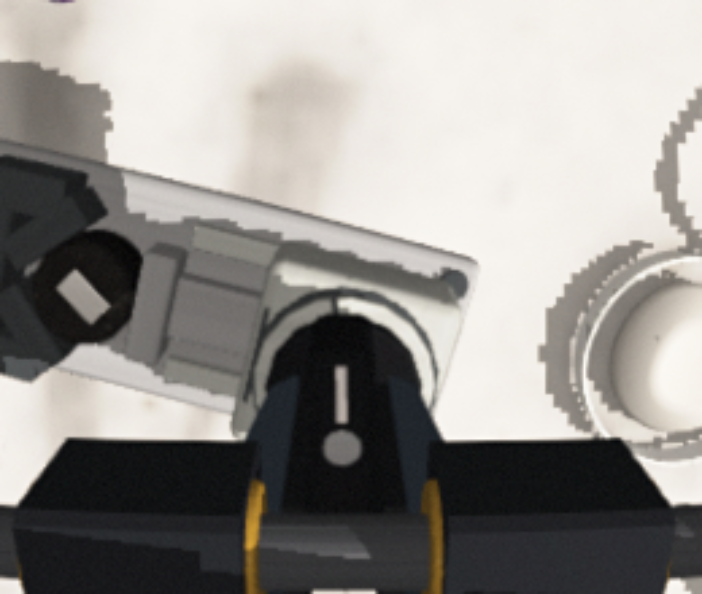

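step_arm:
  rows: [0.0003, 0.0003, 0, 0, 0, -3, 0, 0, 0, 0, 0, 0]

```text
time_s: 9.6
ee_pos: [0.54, -0.0505, 0.064]
tcp_rot: [-179.5, 0.2, 92.3]
contact_force: [-3.3, -4.2, 2.4]
finger_gap: 0.0121
```

```bash
python3 av.py w11
```

```text
9.9 [ 0.5401 -0.0505  0.064 ] [-179.5    0.2   92.4] Mz 0.141 0.013 e6 0.196 [-3.6 -4.4  3.9]
```

step_arm:
  rows: [0, 0, 0, 0, 0, -3, 0, 0, 0, 0, 0, 0]

```text
time_s: 10.15
ee_pos: [0.5398, -0.0506, 0.064]
tcp_rot: [-179.5, 0.2, 89.3]
contact_force: [-3.3, -3.3, 3.1]
finger_gap: 0.0118
```

```bash
python3 av.py w12; python3 -c "
import cv2,numpy as np
cv2.imwrite('pics/cmp.png',np.hstack([cv2.resize(cv2.imread(f'pics/w{i}.png')[260:480,230:460],None,fx=1.1,fy=1.5) for i in (10,11,12)]))"
```

```text
10.45 [ 0.5398 -0.0506  0.064 ] [-179.5    0.2   89.4] Mz -0.031 0.032 e6 0.016 [-3.7 -3.9  3.4]
```

View pics/cmp.png

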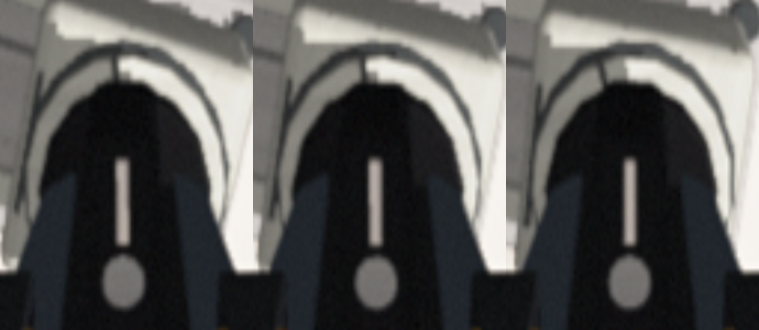

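step_arm:
  rows: [0, 0, 0, 0, 0, 0, 0, 0, 0, 0, 0, 0, 0, 0, 0, 0, 0, 0, 0, 0, 0, 0, 0, 0]
  grip: 0.06

```text
time_s: 10.95
ee_pos: [0.5408, -0.0499, 0.0639]
tcp_rot: [-179.6, 0.2, 89.4]
contact_force: [-0.1, -0.5, -0.4]
finger_gap: 0.0486
```

step_arm:
  rows: [0, 0, 0.01, 0, 0, 0, 0, 0, 0.02, 0, 0, 0, 0, 0, 0.04, 0, 0, 0, 0, 0, 0.04, 0, 0, 0, 0, 0, 0.03, 0, 0, 0, 0, 0, 0, 0, 0, 0, 0, 0, 0, 0, 0, 0]

```text
time_s: 11.82
ee_pos: [0.5402, -0.0495, 0.2117]
tcp_rot: [-179.7, 0.2, 89.4]
contact_force: [-0.3, -0.6, -0.4]
finger_gap: 0.0599
```

```bash
python3 - <<'E'
from h import *
s=sense();print(s["time_s"],s["ee_pos"],s["tcp_rot"],s["contact_force"],s["moment"],s["finger_gap"])
t=get_image("wrist");cv2.imwrite("pics/w13.png",t)
b=get_image("scene");cv2.imwrite("pics/s13.png",b)
cv2.imwrite("pics/w13c.png",cv2.resize(t[50:250,150:410],None,fx=3,fy=3))
E
```

```text
11.825 [ 0.54021158 -0.04954234  0.2116907 ] [-1.79675796e+02  1.53806443e-01  8.93877496e+01] [-0.3033783  -0.61913712 -0.43439619] [-0.09583853  0.05415709 -0.01163445] 0.05993867903937096
```

View pics/w13c.png

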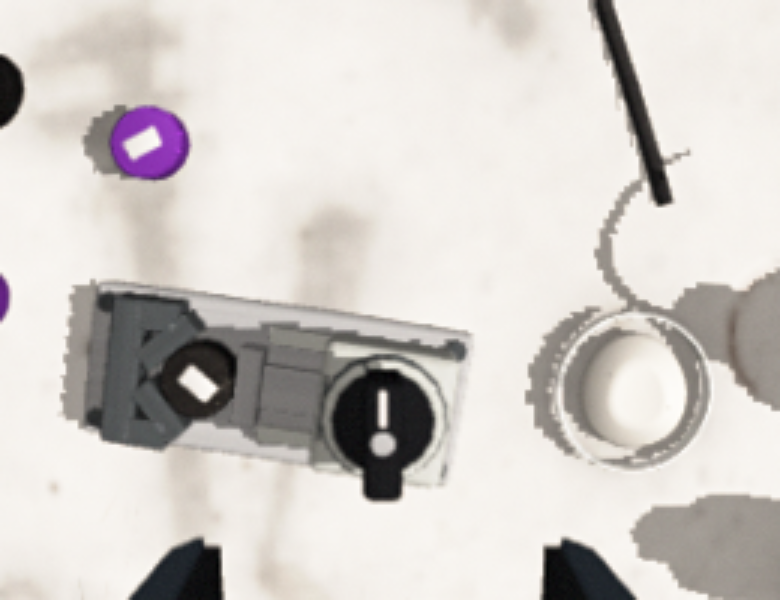

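View pics/s13.png

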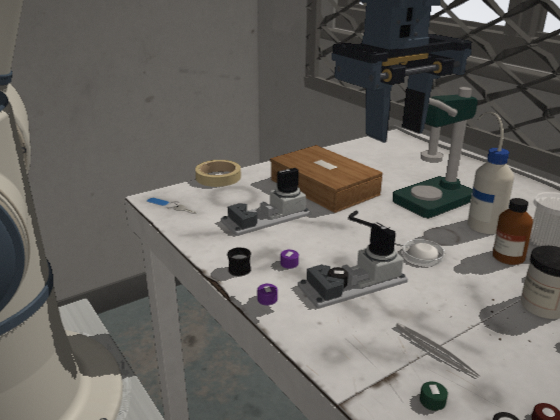

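```bash
python3 -c "
from plant import *
print(close_job())"
```

```text
the job is handed in; nothing more can be done
None
```

The loaded clamp is tightened to one click, the knob is released, and the job was handed in at about 12 s of the 45 s.

- **Turning:** I gripped the black knob and turned it about 59° clockwise, in roughly 3° steps once the jaw was near the specimen.
- **Click:** The torque about the knob axis rose to about 0.15 N m. On the last step it dropped to about zero and the mark on the shaft disc jumped back relative to the knob. I took this as the first click. I estimate the knob had slipped about 0.3 rad, short of the second click at 0.52, and stopped there.
- **Last checks:**
  - The pictures after release show the jaw against the specimen and the specimen in its V-nest.
  - The knob is where I left it and the gripper hangs about 0.2 m above the bench, touching nothing.
  - I did not touch the empty clamp, and it looks unchanged in the scene picture.
- **Disagreements:**
  - The measured torque peak was about 0.15 N m, where about 0.2 N m was expected. My 3° steps may have missed the top of it.
  - The fingers read about 12 mm open on the 14 mm bar, but the knob turned with the gripper without slipping.

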